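# Load a lacquer disc into the inlay jig

## Task

Lay the blue disc flat on the bare wooden apron of the jig and let go of it, then push it along the jig, over the yellow lip, so that it drops flat into the pocket under the brass strap. Push gently: never force the disc hard against the lip or the stop. Leave everything else on the bench where it is.

Things in the scene. Friction and masses are not known exactly. Their poses are not given: they have to be found in the camera images.
- blue_disc_mid (a point): Centre (half-way up) of the dark blue slate disc with two white eggshell fish: diameter 56 mm, thickness 14 mm, rims bevelled 1.5 mm, about 70 to 140 g, z axis along its axis. It starts flat on the table; it may be gripped across its rim. As it tips over the lip its rear rim rises about 6 mm off the deck: push above that, some 9 to 11 mm above the deck, or the finger wedges under it.
- jig: Fixed inlay jig, a wooden board 320 mm long (x), 150 mm wide (y); origin: centre of its underside, z up. The deck (its top) is 18 mm above the origin. Loading direction is +x. On the deck a nest (lip, funnel, pocket, stop, strap), centred on y = 0, is clamped anywhere within 10 mm either way along x of its middle setting; its place is NOT measured: find it by feel or by eye.
- apron (a point): Point on the deck at jig x = -65 mm, y = 0: middle of the bare wooden apron (x = -160 mm to the nest), where the disc is laid before the push. Slate on wood slides with a push of about 1 N. When the disc tips over the crest it can jolt the hand by some 5 N: that is not yet the stop; it is home only when it lies flat on the deck again.
- lip_middle_setting (a point): Where the back edge of the yellow lip would be with the nest in its middle setting (jig x = 40 mm, deck level). The ramp rises from the deck 16 mm before this edge to a crest 4 mm high and 4 mm wide, then drops straight to the deck. Steel wings 12 mm high narrow from about 87 mm apart (41 mm before the edge) to 60 mm. The disc climbs with a push of under 4 N.
- stop_middle_setting (a point): Where the face of the black rubber stop (11 mm high) would be in the middle setting, 59.5 mm past the lip's back edge; pocket sides 60 mm apart, 12 mm high. The stop gives at 1.5 N plus 1.5 N/mm, solid after 3.5 mm (7 N); over 20 N between disc and nest is too hard. A brass strap 18 mm wide spans the pocket 28 mm above the deck, 38 to 56 mm past the lip edge.
- brown_disc_mid (a point): Centre of a brown disc with one white fish, same size as the blue one; flat on the table, to be left alone.
- black_disc_mid (a point): Centre of a black disc with five white dots, same size as the blue one; flat on the table, to be left alone.
- bowl: Dark wooden bowl, 100 mm across, 50 mm high, origin under its centre; leave alone.
- lacquer_jar: Closed amber glass jar, 60 mm across, 80 mm high, origin under its centre; leave alone.
- cup: White cup, 76 mm across, 80 mm high, origin under its centre; leave alone.
Mind the look-alikes: they are no part of the job. There is more than one size of the part that bears blue_disc_mid; the job needs the middle-sized.

How it is judged:
By the outcome, as a careful person would: the job done as asked, in the order asked, and still so for the second after the job is handed in, with the robot touching nothing.
It also fails if it takes over 59 s, if anything falls off the work surface, if the arm or the gripper's body presses on something with over 40 N, if the wrist force passes 120 N, or if a joint passes its speed limit or range.

## Robot

A 6-joint arm with a two-finger parallel gripper is mounted at the origin on the work surface. World frame = base frame: x ahead of the robot, y to its left, z up, the work surface at z = 0. Lengths are in mm, angles in rad, forces in N, time in s.
With the tool pointing down it reaches from about 350 to 975 mm from the base axis. Payload 7.1 kg.
Tool frame: the origin (TCP) lies midway between the tips of the shut fingers; the grasp point (between the pads) lies 19 mm behind it (ctrl.tcp_to_grasp is the distance from the TCP to the grasp point, in mm); z points along the fingers, y is the line along which they close (so a half turn about z gives the same grasp; the last joint's range is limited). The gripper opens to 88 mm and grips with 3 to 60 N. Pads are 20 mm wide; open, the fingers measure 115 mm over their backs; the gripper's body (75 mm by 178 mm) begins 61 mm behind the grasp point.
Start: joints at [1.15, 0.423, 1.63, -0, 1.089, -0.019], TCP at [244.39, 575.22, 222.675] pointing down, gripper open.
Joint ranges: [-3, 3], [-0.9, 2.11], [0.09, 2.58], [-1.31, 4.45], [0.11, 2.69], [-2.54, 2.54]. Speed limits (rad/s): [2.39, 2.39, 3.01, 3.14, 3.14, 3.14].

## Interface

Orientations are given as a rotation vector (axis times angle).
In Python, from workcell import get_obs, cams, ticket, boxes_of, ctrl gives the robot as it stands.
- The arm moves only by the shell command python3 -m creep 'ROWS' [OPENING]. ROWS is JSON, one flat list of numbers, 4 for each row, row after row: the shift along the world's x, y, z in m, then the turn about the world's z in rad. In form: [tx, ty, tz, spin, tx, ty, tz, spin, ...]. A call has 1 to 10 rows; each row is the pose to reach, as a shift and turn from the pose commanded when the call began; what a row does not reach only later rows make up. A row lasts 1/12 s, in which the tool goes at most 41.7 mm and 7.16 degrees, less where a joint would pass 70% of its speed; a pose out of reach is approached as far as the arm can. A call with a gripper value outside its range is refused whole. OPENING is the opening, from 0 (shut) to 1 (fully open), set as the call begins (- or left out, the last holds). The fingers move at their own pace and stop on an object; the grip force is fixed at half the most. Time passes only in rows, so rows that repeat a pose let the fingers close. It gives the time, the measured TCP pose, the force, the opening and the grip force at its end, in the units of the state.
- get_obs(): the state, without advancing time (a new reading comes with each control period).
- cams.get_image(name): name is "scene" or "top" or "wrist"; returns (picture, depth): 400x640x3 uint8, red, green, blue; 400x640 float32, mm along the optical axis (not along the pixel's ray), 0 where there is no reading.
- cams.get_calibration(name): a dict with "mtx" (3x3 intrinsics, pixels), "D" ([k1, k2, p1, p2, k3] as OpenCV has them; the pictures are not rectified), "R" (3x3) and "t" (3): a world point X has camera coordinates R X + t; the wrist camera has in their place "mount" (4x4, takes a point from camera to tool coordinates, whose origin is the TCP and whose axes are the flange's). Camera axes: x right, y down, z forward; pixel columns grow to the right and rows downward; lengths in mm; the calibration is good to about 2 mm. A picture is of the moment at which its call begins: read the wrist's pose just before it. get_calibration takes no time and is no camera call.
- ticket.close_job(): hands the job in; it is judged then, once.
Trained networks look in the newest picture that a camera, given by its name, has taken for a name from the list of things; names that differ only in an ending like _2 or _b are one class to them, and where a whole thing is asked for, a point or a joint stands for the part that bears it (a point fixed in the world has none). Each returns a list of dicts, best first, with "score" (0 to 1); they miss things now and then, are a little off and sometimes report something else, mostly with a low value. They report only what shows in the picture. A call takes as long as a camera call. They do not tell look-alikes from the thing itself.
- boxes_of(camera, target): "centre" ([column, row] in pixels, amid what is visible of it).
The state is a dict: "t": time; "qpos": joint angles; "qvel": joint speeds; "joint_torque": joint torques, N m; "ee_pos": TCP position; "orientation": TCP orientation; "ft_force": force on the tool from outside, world axes, zero at the start; "moment": the same for the moment, N m; "width": finger opening in mm; "grasp_force": force on a finger pad.
Only numpy, scipy, OpenCV 4.12 (cv2) and the standard library are available. Lean on these libraries where they do the work, as an engineer would, in place of code of your own. Each camera call takes 0.05 s, during which the arm holds its last target. There are 200 camera calls.

## Working session

There is one attempt and no reset: what is moved stays moved. The work goes in short steps, Python scripts to look and compute and a shell command to move; the robot and the scene stay as the last step left them, time stands still between calls to the robot, and variables do not carry over. Pictures are saved under pics/ and viewed, at most 10 in all, crops included, and the job is handed in when it is done.

```bash
mkdir -p pics; cat > h.py <<'E'
import numpy as np, cv2
from workcell import get_obs, cams, ticket, boxes_of, ctrl
from scipy.spatial.transform import Rotation as Ro
def shot(n):
    o=get_obs(); im,d=cams.get_image(n); c=cams.get_calibration(n)
    K=np.array(c["mtx"],float);D=np.array(c["D"],float)
    if "R" in c: R=np.array(c["R"]);t=np.array(c["t"])
    else:
        M=np.array(c["mount"]);T=np.eye(4);T[:3,:3]=Ro.from_rotvec(o["orientation"]).as_matrix();T[:3,3]=o["ee_pos"]
        W=np.linalg.inv(T@M);R=W[:3,:3];t=W[:3,3]
    return im,d,(K,D,R,t.ravel())
def onz(c,px,z):
    K,D,R,t=c
    u=cv2.undistortPoints(np.array(px,float).reshape(-1,1,2),K,D).reshape(-1,2)
    r=np.c_[u,np.ones(len(u))]@R; C=-R.T@t
    return C+r*((z-C[2])/r[:,2])[:,None]
def proj(c,X):
    K,D,R,t=c
    return cv2.projectPoints(np.array(X,float).reshape(-1,1,3),cv2.Rodrigues(R)[0],t,K,D)[0].reshape(-1,2)
def cloud(c,d):
    K,D,R,t=c; h,w=d.shape
    g=np.stack(np.meshgrid(np.arange(w),np.arange(h)),-1).reshape(-1,1,2).astype(float)
    u=cv2.undistortPoints(g,K,D).reshape(-1,2); P=np.c_[u,np.ones(len(u))]*d.reshape(-1,1)
    return ((P-t)@R).reshape(h,w,3)
E
python3 - <<'E'
from h import *
for n in ["top","scene"]:
    im,d,c=shot(n); cv2.imwrite(f"pics/{n}0.png",im[:,:,::-1]); np.savez(f"{n}0.npz",im=im,d=d)
    for k in ["blue_disc_mid","jig"]:
        for b in boxes_of(n,k): print(n,k,b, onz(c,b["centre"],14 if k[0]=='b' else 18).round(0))
print(get_obs())
E
```

```text
top blue_disc_mid {'centre': [408.0, 197.3], 'score': 0.72} [[ 592. -227.   14.]]
top blue_disc_mid {'centre': [366.3, 188.1], 'score': 0.61} [[ 619. -103.   14.]]
top jig {'centre': [281.9, 220.0], 'score': 0.85} [[523. 146.  18.]]
scene blue_disc_mid {'centre': [285.7, 253.4], 'score': 0.8} [[ 618. -104.   14.]]
scene blue_disc_mid {'centre': [206.4, 304.5], 'score': 0.67} [[ 585. -322.   14.]]
scene blue_disc_mid {'centre': [239.8, 279.6], 'score': 0.64} [[ 591. -229.   14.]]
scene blue_disc_mid {'centre': [325.3, 186.4], 'score': 0.31} [[537. 136.  14.]]
scene jig {'centre': [326.6, 185.1], 'score': 0.74} [[539. 140.  18.]]
{'t': 0.3, 'qpos': array([ 1.14999162e+00,  4.23377179e-01,  1.63015246e+00,  2.05340553e-05,
        1.08856245e+00, -1.90159272e-02]), 'qvel': array([ 0.00108464, -0.00295548, -0.00018913, -0.00060127,  0.00236351,
        0.00028419]), 'joint_torque': array([-1.12199872e-03, -5.44060922e+01, -2.73542172e+01,  6.42169663e-02,
        2.04307790e-02, -7.38103245e-05]), 'ee_pos': array([244.32189729, 575.06937615, 222.40253536]), 'orientation': array([-6.26881018e-01, -3.07828328e+00,  7.59352642e-04]), 'ft_force': array([ 0.8371504 , -0.41559259,  0.32182533]), 'moment': array([-0.03022214, -0.01281628,  0.00140395]), 'grasp_force': 0.0, 'width': 87.7375148811221}
```

View pics/top0.png

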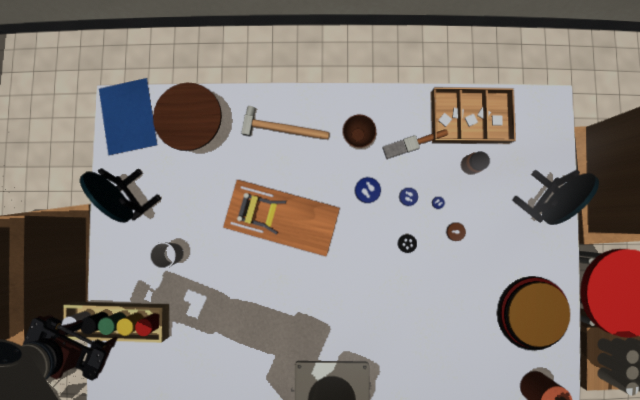

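View pics/scene0.png

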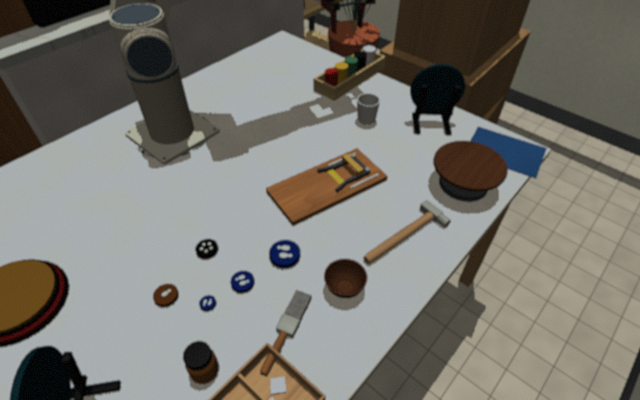

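The top view shows three blue discs. The middle-sized one is at (408,197), with the big one at (367,190) and the small one at (438,203). The jig corners are about (237,180), (223,228), (327,256) and (340,206), and its nest lies at the left end (column ~260), so loading runs leftwards. The scene view agrees.

```bash
python3 - <<'E'
from h import *
im,d,c=shot("top")
hsv=cv2.cvtColor(im,cv2.COLOR_RGB2HSV)
# blue disc: refined by segmentation
m=((hsv[...,0]>105)&(hsv[...,0]<130)&(hsv[...,1]>110)).astype(np.uint8)
m=cv2.morphologyEx(m,cv2.MORPH_CLOSE,np.ones((7,7)))
n,l,s,ce=cv2.connectedComponentsWithStats(m)
for i in range(1,n):
    if s[i,4]>40 and s[i,0]>330 and s[i,0]<460: print(s[i],ce[i],onz(c,ce[i],10).round(1))
w=np.zeros(m.shape,np.uint8); 
m=((hsv[...,0]<18)&(hsv[...,1]>90)&(hsv[...,2]>60)).astype(np.uint8); w[170:265,215:350]=m[170:265,215:350]
w=cv2.morphologyEx(w,cv2.MORPH_CLOSE,np.ones((25,25)))
p=np.argwhere(w)[:,::-1].astype(np.float32)
W=onz(c,p,18)[:,:2].astype(np.float32)
r=cv2.minAreaRect(W);print(r,cv2.boxPoints(r).round(1))
y=((hsv[...,0]>20)&(hsv[...,0]<35)&(hsv[...,1]>120)&(hsv[...,2]>90)); y[:170]=0;y[265:]=0;y[:,:215]=0;y[:,350:]=0
n,l,s,ce=cv2.connectedComponentsWithStats(y.astype(np.uint8))
for i in range(1,n):
    if s[i,4]>10: print("yel",s[i],onz(c,ce[i],20).round(1))
o=get_obs();print(Ro.from_rotvec(o["orientation"]).as_matrix().round(3))
E
```

```text
[355 178  25  24 477] [367.44234801 189.60167715] [[ 614.4 -106.9   10. ]]
[400 188  17  17 229] [408.17030568 196.4279476 ] [[ 594.6 -228.3   10. ]]
[433 198  11  10  95] [437.86315789 202.45263158] [[ 577.  -316.9   10. ]]
((531.1836547851562, 149.12979125976562), (317.6816101074219, 147.812744140625), 74.89412689208984) [[418.4  15. ]
 [561.1 -23.5]
 [643.9 283.2]
 [501.2 321.7]]
yel [245 196  13  28 185] [[554.4 238.7  20. ]]
yel [265 204  12  23 134] [[538.6 180.1  20. ]]
[[-0.92   0.391 -0.   ]
 [ 0.391  0.92  -0.   ]
 [-0.    -0.    -1.   ]]
```

```bash
python3 -m creep '[0.35,-0.803,0,-1.433,0.35,-0.803,0,-1.433,0.35,-0.803,0,-1.433,0.35,-0.803,0,-1.433,0.35,-0.803,0,-1.433,0.35,-0.803,0,-1.433,0.35,-0.803,0,-1.433,0.35,-0.803,0,-1.433,0.35,-0.803,0,-1.433,0.35,-0.803,0,-1.433]' 1; python3 - <<'E'
from h import *
o=get_obs();R=Ro.from_rotvec(o["orientation"]).as_matrix();print(o["t"],o["ee_pos"],o["qpos"].round(2),np.degrees(np.arctan2(R[1,1],R[0,1])))
E
```

```text
t: 1.18
ee_pos: [411.3, 191.4, 223.0]
orientation: [2.316, 2.123, 0.001]
ft_force: [0.6, 0.7, -0.1]
width: 87.6
grasp_force: 0.0
1.1833 [411.30057077 191.4198639  222.99076517] [0.41 0.17 1.99 0.   0.98 0.5 ] -4.979686395677326
```

```bash
python3 -m creep '[0.183,-0.42,0,-0.177,0.183,-0.42,0,-0.177,0.183,-0.42,0,-0.177,0.183,-0.42,0,-0.177,0.183,-0.42,0,-0.177,0.183,-0.42,0,-0.177,0.183,-0.42,0,-0.177,0.183,-0.42,0,-0.177,0.183,-0.42,0,-0.177,0.183,-0.42,0,-0.177]'; python3 -m creep '[0.003,-0.02,-0.04,0,0.003,-0.02,-0.06,0,0.003,-0.02,-0.06,0,0.003,-0.02,-0.06,0]'; python3 - <<'E'
from h import *
im,d,c=shot("wrist"); cv2.imwrite("pics/w1.png",im[:,:,::-1])
o=get_obs();R=Ro.from_rotvec(o["orientation"]).as_matrix();print(o["t"],o["ee_pos"],o["qpos"].round(2),np.degrees(np.arctan2(R[1,1],R[0,1])))
hsv=cv2.cvtColor(im,cv2.COLOR_RGB2HSV)
m=((hsv[...,0]>105)&(hsv[...,0]<130)&(hsv[...,1]>110)).astype(np.uint8)
m=cv2.morphologyEx(m,cv2.MORPH_CLOSE,np.ones((9,9)))
cs,_=cv2.findContours(m,cv2.RETR_EXTERNAL,cv2.CHAIN_APPROX_NONE)
for k in cs:
    if cv2.contourArea(k)>300:
        p=onz(c,k.reshape(-1,2),14)[:,:2].astype(np.float32); print(cv2.boundingRect(k),cv2.minEnclosingCircle(p))
E
```

```text
t: 2.02
ee_pos: [577.7, -190.9, 222.7]
orientation: [2.489, 1.917, 0.0]
ft_force: [0.8, 0.4, -0.3]
width: 88.1
grasp_force: 0.0
t: 2.35
ee_pos: [579.2, -208.5, 161.6]
orientation: [-2.487, -1.915, 0.003]
ft_force: [0.6, 0.5, 0.1]
width: 87.9
grasp_force: 0.0
2.4 [ 580.34934539 -208.37403587  163.1413966 ] [-0.36  0.48  1.69  0.    0.97 -0.11] -14.772705433222052
(322, 258, 32, 31) ((579.1558227539062, -311.57421875), 19.21084213256836)
(308, 171, 52, 52) ((595.9790649414062, -225.53985595703125), 27.620752334594727)
(281, 27, 83, 87) ((614.7652587890625, -104.9334945678711), 38.60502624511719)
```

View pics/w1.png

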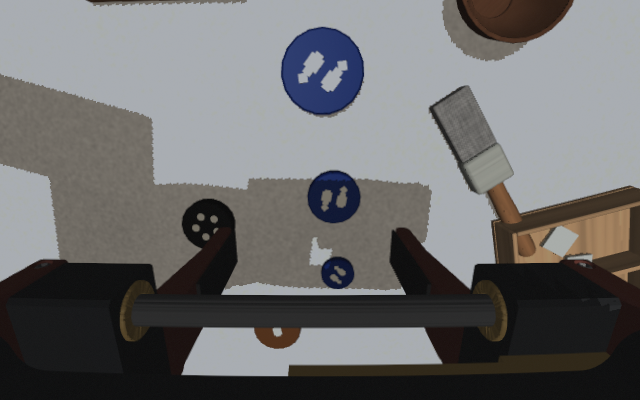

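The wrist view shows the middle disc at about (334,197), radius 27.6 mm as expected, centred at (596, -225.5). The space for the fingers is clear.

```bash
python3 -m creep '[0.0155,-0.017,-0.03,0,0.0155,-0.017,-0.07,0,0.0155,-0.017,-0.11,0,0.0155,-0.017,-0.14,0,0.0155,-0.017,-0.157,0,0.0155,-0.017,-0.157,0,0.0155,-0.017,-0.157,0]'; python3 -m creep '[0,0,0,0,0,0,0,0,0,0,0,0,0,0,0,0,0,0,0,0,0,0,0,0,0,0,0,0,0,0,0,0]' 0.5;
```

```text
t: 2.98
ee_pos: [596.8, -225.2, 6.9]
orientation: [2.487, 1.918, 0.001]
ft_force: [0.1, -0.1, 0.9]
width: 87.7
grasp_force: 0.0
t: 3.65
ee_pos: [596.2, -225.9, 6.5]
orientation: [2.488, 1.917, 0.001]
ft_force: [-1.7, 0.4, 5.6]
width: 55.2
grasp_force: 30.0
```

```bash
python3 -m creep '[0,0,0.03,0,0,0,0.07,0,-0.005,0.02,0.1,0,-0.015,0.06,0.12,0,-0.025,0.1,0.13,0,-0.035,0.14,0.13,0,-0.045,0.18,0.13,0,-0.056,0.22,0.13,0,-0.067,0.255,0.13,0,-0.077,0.29,0.13,0]';python3 -m creep '[-0.005,0.018,0,0,-0.005,0.018,0,0,-0.005,0.018,0,0,-0.005,0.018,0,0]'; python3 - <<'E'
from h import *
im,d,c=shot("wrist"); cv2.imwrite("pics/w2.png",im[:,:,::-1]); np.savez("w2.npz",im=im,d=d,K=c[0],D=c[1],R=c[2],t=c[3])
o=get_obs();R=Ro.from_rotvec(o["orientation"]).as_matrix();print(o["t"],o["ee_pos"],o["ft_force"],o["width"],np.degrees(np.arctan2(R[1,1],R[0,1])))
E
```

```text
t: 4.48
ee_pos: [517.4, 66.2, 135.6]
orientation: [-2.488, -1.917, 0.001]
ft_force: [0.9, 0.2, -1.1]
width: 54.5
grasp_force: 30.0
t: 4.82
ee_pos: [514.1, 81.8, 135.7]
orientation: [2.488, 1.917, -0.0]
ft_force: [0.4, 0.7, -0.9]
width: 54.6
grasp_force: 30.0
4.8667 [514.17047054  81.38024158 135.6184023 ] [-0.20198455 -1.03129493 -1.46026279] 55.023078860960524 -14.830964662756518
```

View pics/w2.png

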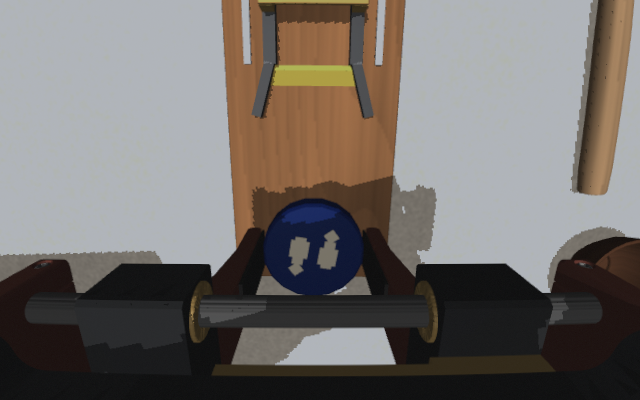

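The disc is held at (314,246). The jig board's edges are at columns ~230 and ~398, the yellow lip spans rows 66–86 and columns 273–355, and the wings run from (258,115) and (368,115). I'll fit the jig axis from this picture.

```bash
python3 - <<'E'
from h import *
z=np.load("w2.npz");im=z["im"];c=(z["K"],z["D"],z["R"],z["t"])
hsv=cv2.cvtColor(im,cv2.COLOR_RGB2HSV)
wood=(hsv[...,0]<20)&(hsv[...,1]>70)
L=[];Rr=[]
for r in range(20,175,3):
    x=np.flatnonzero(wood[r,200:450])+200; L.append((x[0]-.5,r));Rr.append((x[-1]+.5,r))
def fit(p):
    X=onz(c,p,18)[:,:2]; vx,vy,x,y=cv2.fitLine(X.astype(np.float32),cv2.DIST_HUBER,0,.01,.01).ravel(); s=np.sign(vy); return np.array([vx*s,vy*s]),np.array([x,y]),X
a,pa,_=fit(L);b,pb,_=fit(Rr)
u=a+b;u/=np.linalg.norm(u);n=np.array([-u[1],u[0]])
print("yaw",np.degrees(np.arctan2([a[1],b[1],u[1]],[a[0],b[0],u[0]])),"width",(pa-pb)@n)
off=(pa@n+pb@n)/2
yel=(hsv[...,0]>22)&(hsv[...,0]<35)&(hsv[...,1]>100); yel[:40]=0; yel[120:]=0
rr=np.argwhere(yel);print("yel rows",rr.min(0),rr.max(0))
for nm,px,zz in [("ramp foot",[[(290),rr[:,0].max()+.5],[340,rr[:,0].max()+.5]],18),("crest back",[[290,rr[:,0].min()-.5],[340,rr[:,0].min()-.5]],22),("lip ends",[[rr[:,1].min(),76],[rr[:,1].max(),76]],20)]:
    X=onz(c,px,zz)[:,:2]; print(nm,X.round(1),"s",X@u,"lat",X@n-off)
C=off*n+531*0
o=get_obs();T=o["ee_pos"][:2];print("tcp s",T@u,"lat",T@n-off, "u",u,"old apron s",np.array([514.2,86.4])@u,"lat",np.array([514.2,86.4])@n-off,"old centre",np.array([531.2,149.1])@u)
E
```

```text
yaw [74.736694 74.803566 74.770134] width 147.6323
yel rows [ 64 270] [ 85 355]
ramp foot [[519.1 178. ]
 [560.3 167.2]] s [308.11574135 308.4747586 ] lat [ 19.07262539 -23.49065129]
crest back [[524.  194.3]
 [564.  183.8]] s [325.12594524 325.4765711 ] lat [ 18.62661841 -22.66352475]
lip ends [[505.1 189.4]
 [574.1 171.3]] s [315.47226553 316.05877641] lat [ 35.66134574 -35.71101904]
tcp s 213.5906905445847 lat -1.511732713544177 u [0.26269215 0.9648797 ] old apron s 218.4419106602669 lat -0.22157393693930771 old centre 283.4056339323521
```

```bash
python3 -m creep '[0,0.005,-0.03,-0.007,0,0.005,-0.065,-0.007,0,0.005,-0.09,-0.007,0,0.005,-0.105,-0.007,0,0.005,-0.109,-0.007,0,0.005,-0.1105,-0.007,0,0.005,-0.1105,-0.007]'
```

```text
t: 5.45
ee_pos: [514.2, 86.3, 25.2]
orientation: [-2.497, -1.907, 0.0]
ft_force: [-0.4, 0.6, -0.8]
width: 54.8
grasp_force: 30.0
```

```bash
python3 -m creep '[0,0,-0.0005,0,0,0,-0.001,0,0,0,-0.001,0]'; python3 -m creep '[0,0,-0.0005,0,0,0,-0.0005,0,0,0,-0.0005,0]'
```

```text
t: 5.7
ee_pos: [514.4, 87.1, 24.8]
orientation: [2.495, 1.908, 0.002]
ft_force: [-0.4, 0.2, 0.4]
width: 54.5
grasp_force: 30.0
t: 5.95
ee_pos: [514.3, 87.3, 24.4]
orientation: [2.495, 1.908, 0.001]
ft_force: [-0.5, -2.5, 6.9]
width: 54.7
grasp_force: 30.0
```

```bash
python3 -m creep '[0,0,0,0,0,0,0,0,0,0,0,0,0,0,0,0,0,0,0,0,0,0,0,0]' 0.95; python3 -m creep '[0,0,0.01,0,0,0,0.03,0,0,0,0.05,0,-0.005,-0.018,0.06,0,-0.013,-0.048,0.06,0,-0.0155,-0.057,0.06,0,-0.0155,-0.057,0.06,0,-0.0155,-0.057,0.06,0]'; python3 -m creep '[0,0,0,0,0,0,0,0,0,0,0,0,0,0,0,0,0,0,0,0,0,0,0,0]' 0
python3 - <<'E'
from h import *
im,d,c=shot("wrist"); cv2.imwrite("pics/w3.png",im[:,:,::-1])
o=get_obs();print(o["t"],o["ee_pos"],o["width"])
u=np.array([.2627,.9649]);n=np.array([-u[1],u[0]])
hsv=cv2.cvtColor(im,cv2.COLOR_RGB2HSV)
m=((hsv[...,0]>105)&(hsv[...,0]<130)&(hsv[...,1]>110)).astype(np.uint8)
m=cv2.morphologyEx(m,cv2.MORPH_CLOSE,np.ones((15,15)))
cs,_=cv2.findContours(m,cv2.RETR_EXTERNAL,cv2.CHAIN_APPROX_NONE)
for k in cs:
    if cv2.contourArea(k)>300:
        p=onz(c,k.reshape(-1,2),32)[:,:2].astype(np.float32); q,r=cv2.minEnclosingCircle(p);q=np.array(q); print(q,r,"s",q@u,"tcp s",o["ee_pos"][:2]@u,"lat diff tcp-disc",(o["ee_pos"][:2]-q)@n)
yel=(hsv[...,0]>22)&(hsv[...,0]<35)&(hsv[...,1]>100)
rr=np.argwhere(yel);print(rr.min(0),rr.max(0))
E
```

```text
t: 6.45
ee_pos: [513.7, 87.3, 23.6]
orientation: [-2.495, -1.909, 0.0]
ft_force: [-0.5, -0.2, 0.4]
width: 83.2
grasp_force: 0.0
t: 7.12
ee_pos: [498.4, 30.2, 83.9]
orientation: [-2.497, -1.906, -0.0]
ft_force: [-0.8, 0.1, -0.1]
width: 83.1
grasp_force: 0.0
t: 7.62
ee_pos: [498.3, 30.6, 83.6]
orientation: [-2.495, -1.909, 0.0]
ft_force: [1.2, 0.1, 0.6]
width: 47.0
grasp_force: 0.0
7.6667 [498.31653988  30.47669067  83.59871905] 43.078067865347755
[514.01330566  86.16616821] 27.155384063720703 s 218.17303110656735 tcp s 160.31471385022746 lat diff tcp-disc 0.5161835532409622Traceback (most recent call last):
  File "<stdin>", line 13, in <module>
    return umr_minimum(a, axis, None, out, keepdims, initial, where)
ValueError: zero-size array to reduction operation minimum which has no identity
```

View pics/w3.png

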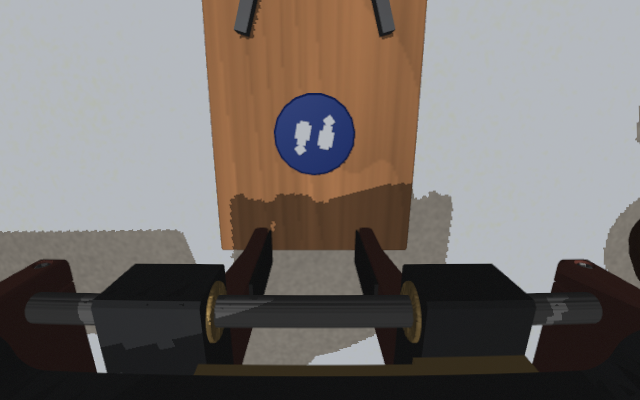

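The disc lies flat on the apron at (315,134), released and aligned with the funnel. Next I lower the shut fingers behind it.

```bash
python3 -m creep '[0,0,-0.02,0,0,0,-0.04,0,0,0,-0.05,0,0,0,-0.0555,0,0,0,-0.0555,0,0,0,-0.0555,0,0,0,-0.0555,0]'; python3 -m creep '[0.001,0.004,0,0,0.002,0.008,0,0,0.003,0.012,0,0,0.0035,0.014,0,0,0.0035,0.014,0,0,0.0035,0.014,0,0]'
```

```text
t: 8.25
ee_pos: [498.9, 30.3, 28.8]
orientation: [2.495, 1.908, 0.001]
ft_force: [0.2, -0.6, 0.2]
width: 0.4
grasp_force: 0.0
t: 8.75
ee_pos: [501.9, 44.5, 28.3]
orientation: [2.495, 1.909, 0.0]
ft_force: [-0.0, -0.3, 0.5]
width: 0.1
grasp_force: 0.0
```

```bash
python3 -m creep '[0.0008,0.0029,0,0,0.0018,0.0068,0,0,0.0032,0.0116,0,0,0.0047,0.0174,0,0,0.0063,0.0232,0,0,0.0079,0.029,0,0,0.0095,0.0347,0,0,0.011,0.0405,0,0,0.0126,0.0463,0,0,0.0142,0.0521,0,0]'; python3 -m creep '[0.0008,0.0029,0,0,0.0013,0.0048,0,0,0.0013,0.0048,0,0]'; python3 - <<'E'
from h import *
im,d,c=shot("wrist"); cv2.imwrite("pics/w4.png",im[:,:,::-1])
o=get_obs();u=np.array([.2627,.9649]);n=np.array([-u[1],u[0]]);print(o["ee_pos"],o["ee_pos"][:2]@u)
hsv=cv2.cvtColor(im,cv2.COLOR_RGB2HSV)
m=((hsv[...,0]>105)&(hsv[...,0]<130)&(hsv[...,1]>110)).astype(np.uint8)
m=cv2.morphologyEx(m,cv2.MORPH_CLOSE,np.ones((15,15)))
cs,_=cv2.findContours(m,cv2.RETR_EXTERNAL,cv2.CHAIN_APPROX_NONE)
k=max(cs,key=cv2.contourArea);p=onz(c,k.reshape(-1,2),32)[:,:2].astype(np.float32); q,r=cv2.minEnclosingCircle(p);q=np.array(q); print(q,r,"s",q@u,"lat diff",(o["ee_pos"][:2]-q)@n)
E
```

```text
t: 9.58
ee_pos: [516.1, 97.0, 28.2]
orientation: [-2.495, -1.909, 0.0]
ft_force: [0.3, -0.9, -0.5]
width: 0.3
grasp_force: 0.2
t: 9.83
ee_pos: [517.5, 101.6, 28.2]
orientation: [2.495, 1.909, 0.0]
ft_force: [-0.8, -0.5, 1.3]
width: 0.5
grasp_force: 0.0
[517.34220514 101.32575622  28.18519229] 233.6750194637188
[528.79724121 139.20359802] 27.292421340942383 s 273.23258699798583 lat diff 1.1024552600338868
```

View pics/w4.png

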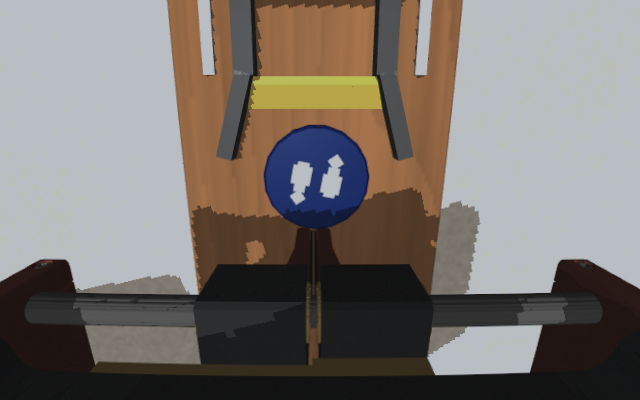

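The disc is centred in the funnel mouth at (316,177), with the lip at rows 77–108 dead ahead. I'll carry on slowly up the ramp.

```bash
python3 -m creep '[0.0005,0.0019,0,0,0.001,0.0039,0,0,0.0016,0.0058,0,0,0.0021,0.0077,0,0,0.0026,0.0096,0,0,0.0032,0.0116,0,0,0.0037,0.0135,0,0,0.0042,0.0154,0,0,0.0047,0.0174,0,0,0.0053,0.0193,0,0]'; python3 -m creep '[0.0004,0.0014,0,0,0.0008,0.0029,0,0,0.0012,0.0043,0,0,0.0016,0.0058,0,0,0.002,0.0072,0,0,0.0024,0.0087,0,0]'
```

```text
t: 10.72
ee_pos: [522.6, 120.7, 28.2]
orientation: [-2.495, -1.908, 0.0]
ft_force: [-0.6, -0.8, -0.5]
width: 0.5
grasp_force: 0.3
t: 11.22
ee_pos: [525.1, 129.3, 28.2]
orientation: [2.495, 1.908, 0.0]
ft_force: [-0.4, -0.9, -0.4]
width: 0.8
grasp_force: 0.2
```

```bash
python3 -m creep '[0.0004,0.0014,0,0,0.0008,0.0029,0,0,0.0012,0.0043,0,0,0.0016,0.0058,0,0,0.002,0.0072,0,0,0.0024,0.0087,0,0]'; python3 -m creep '[0.0004,0.0014,0,0,0.0008,0.0029,0,0,0.0012,0.0043,0,0,0.0016,0.0058,0,0,0.002,0.0072,0,0]'
```

```text
t: 11.72
ee_pos: [527.5, 138.0, 28.2]
orientation: [2.495, 1.908, 0.0]
ft_force: [-0.3, -0.6, -0.1]
width: 0.4
grasp_force: 0.3
t: 12.13
ee_pos: [529.4, 145.2, 28.2]
orientation: [-2.495, -1.908, 0.0]
ft_force: [0.2, -0.9, 0.1]
width: 0.6
grasp_force: 0.4
```

```bash
cat > m.py <<'E'
from h import *
import sys
im,d,c=shot("wrist"); cv2.imwrite(f"pics/{sys.argv[1]}.png",im[:,:,::-1])
o=get_obs();u=np.array([.2627,.9649]);n=np.array([-u[1],u[0]]);print(o["t"],o["ee_pos"],o["ee_pos"][:2]@u)
P=cloud(c,d)
hsv=cv2.cvtColor(im,cv2.COLOR_RGB2HSV)
m=((hsv[...,0]>105)&(hsv[...,0]<130)&(hsv[...,1]>110)).astype(np.uint8)
m=cv2.morphologyEx(m,cv2.MORPH_OPEN,np.ones((3,3)))
q=P[(m>0)&(d>0)]; s=q[:,:2]@u; k=(q[:,2]>24)&(q[:,2]<50);q=q[k];s=s[k]
A=np.c_[s-s.mean(),q[:,:2]@n,np.ones(len(s))]; f=np.linalg.lstsq(A,q[:,2],rcond=None)[0]
print("s range",np.percentile(s,[.5,99.5]),"z median",np.median(q[:,2]),"pitch deg",np.degrees(np.arctan(f[0])),"roll",np.degrees(np.arctan(f[1])))
E
python3 m.py w5
```

```text
12.1833 [529.55309464 145.4365102   28.22182703] 279.44528665110363
s range [291.36512495 344.93927028] z median 34.435422904102296 pitch deg 6.7610675363361885 roll -0.15714939173362183
```

View pics/w5.png

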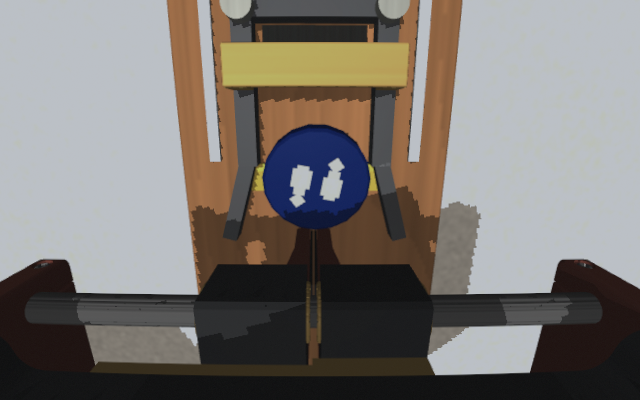

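The disc at (317,177) straddles the lip, pitched nose-up about 7° with no roll, and its centre is just short of the crest. The strap is ahead at row 64.

```bash
python3 -m creep '[0.0003,0.001,0,0,0.0005,0.0019,0,0,0.0008,0.0029,0,0,0.001,0.0039,0,0,0.0013,0.0048,0,0,0.0016,0.0058,0,0,0.0018,0.0068,0,0,0.0021,0.0077,0,0]'; python3 -m creep '[0.0003,0.001,0,0,0.0005,0.0019,0,0,0.0008,0.0029,0,0,0.001,0.0039,0,0,0.0013,0.0048,0,0,0.0016,0.0058,0,0,0.0018,0.0068,0,0,0.0021,0.0077,0,0]'; python3 m.py w6
```

```text
t: 12.85
ee_pos: [531.5, 152.9, 28.2]
orientation: [2.495, 1.909, -0.0]
ft_force: [-0.8, -0.0, 1.8]
width: 0.6
grasp_force: 0.6
t: 13.52
ee_pos: [533.8, 160.8, 28.2]
orientation: [-2.496, -1.908, -0.001]
ft_force: [0.3, 0.0, 0.3]
width: 0.0
grasp_force: 0.0
13.5667 [533.88428555 160.89707867  28.18119413] 295.50099302306853
s range [308.84324739 360.65728336] z median 33.19971961252302 pitch deg -6.34597600128759 roll -0.047245004046266886
```

It has tipped over the crest, nose-down 6° as expected. I'll continue.

```bash
python3 -m creep '[0.0003,0.001,0,0,0.0005,0.0019,0,0,0.0008,0.0029,0,0,0.001,0.0039,0,0,0.0013,0.0048,0,0,0.0016,0.0058,0,0,0.0018,0.0068,0,0,0.0021,0.0077,0,0]'; python3 -m creep '[0.0003,0.001,0,0,0.0005,0.0019,0,0,0.0008,0.0029,0,0,0.001,0.0039,0,0,0.0013,0.0048,0,0,0.0016,0.0058,0,0]';  python3 m.py w7
```

```text
t: 14.23
ee_pos: [535.7, 168.3, 28.2]
orientation: [-2.495, -1.908, 0.0]
ft_force: [0.6, -0.8, -0.7]
width: 0.5
grasp_force: 0.2
t: 14.73
ee_pos: [537.3, 174.1, 28.2]
orientation: [-2.495, -1.908, 0.0]
ft_force: [0.4, 0.1, -0.7]
width: 0.4
grasp_force: 0.2
14.7833 [537.40703166 174.2149001   28.18630063] 309.27678432230664
s range [321.36072194 360.05812031] z median 33.06597343122614 pitch deg -4.478417684909038 roll 0.0348747714636606
```

```bash
python3 -m creep '[0.0002,0.0007,0,0,0.0004,0.0014,0,0,0.0006,0.0021,0,0,0.0008,0.0029,0,0,0.001,0.0036,0,0,0.0011,0.0041,0,0,0.0011,0.0041,0,0]'; python3 m.py w8;  python3 -m creep '[0.0001,0.0005,0,0,0.0003,0.001,0,0,0.0004,0.0014,0,0,0.0004,0.0014,0,0]'; python3 m.py w9
```

```text
t: 15.37
ee_pos: [538.5, 178.2, 28.2]
orientation: [2.495, 1.908, 0.0]
ft_force: [0.1, -0.3, -0.8]
width: 0.3
grasp_force: 0.0
15.4167 [538.4827716  178.21607184  28.21455893] 313.42011181690225
s range [325.29515228 359.27748903] z median 32.54382027776907 pitch deg -3.1668292496575488 roll 0.08818742365440546
t: 15.75
ee_pos: [538.8, 179.5, 28.2]
orientation: [2.495, 1.909, -0.0]
ft_force: [0.5, 0.5, 0.9]
width: 0.5
grasp_force: 0.1
15.8 [538.79829677 179.49290904  28.16537515] 314.73502048958926
s range [326.46370912 358.86592454] z median 30.4726246643956 pitch deg 0.3237976341820655 roll -0.028365216257948897
```

The disc dropped flat (pitch 0.3°) with almost no force. I'll back off, lift and verify.

```bash
python3 -m creep '[-0.002,-0.007,0,0,-0.004,-0.015,0,0,-0.006,-0.022,0.02,0,-0.012,-0.045,0.05,0,-0.02,-0.075,0.09,0,-0.02,-0.075,0.12,0,-0.02,-0.075,0.12,0,-0.02,-0.075,0.12,0]'; python3 m.py w10
```

```text
t: 16.47
ee_pos: [520.0, 103.6, 150.3]
orientation: [2.495, 1.905, 0.007]
ft_force: [0.4, 0.2, -0.7]
width: 0.6
grasp_force: 0.0
16.5167 [518.95176934 103.87676507 148.74735691] 236.5593204239459
s range [326.04696093 365.33279958] z median 30.496357753805682 pitch deg 0.4390919856789564 roll -0.0045165608048491545
```

View pics/w10.png

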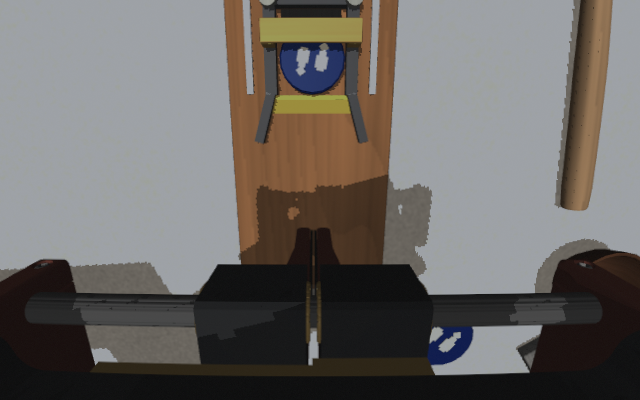

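The disc at (312,62) lies flat in the pocket under the strap, fully behind the lip, and the robot is clear of everything.

```bash
python3 -c "
from workcell import ticket; print(ticket.close_job())"
```

```text
the job is handed in; nothing more can be done
None
```

The middle-sized blue disc was laid on the apron, released, and pushed over the lip. It now lies flat in the pocket under the strap, nothing else was moved, and the job was handed in at about 16.5 s.

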